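Lock a forming block in a bench fixture

TASK

On the jeweller's bench, pull the red knob of the fixture fully out, slide the brass block along its channel until it sits against the blue end stop, then push the red knob fully home so that its bolt locks the block in behind. Leave the bottle, the screwdriver and the steel collar where they are.

Things in the scene. Friction and masses are not known exactly. Their poses are not given: they have to be found in the camera images.
- fixture: Fixed steel fixture, origin on the bench, z up. Base plate 25 mm thick, x -120 to 100, y -75 to 40 mm of this frame. On it a channel 29 mm wide runs along x at y = 0, floor at z = 25 mm, between low aluminium rails (tops z = 33 mm), open at -x, closed at +x by a blue end stop. Aluminium bolt housing on the -y side: x -8 to 28, y -72 to -32 mm, top z = 52 mm.
- stop (a point): Middle of the end stop face that the block must touch: at x = 80, y = 0, z = 36 mm of the fixture. The blue stop is 60 mm wide, 18 mm thick, its top at z = 47 mm.
- lock (a joint): Slide of the bolt and its red knob, m: 0 = fully home, 0.040 = fully out; it grows along the fixture's -y. The bolt (14 mm wide, at fixture x = 10 mm, z 30 to 42 mm) reaches y = +12 mm when home, blocking the channel, and y = -28 mm when out, clear of it. A spring detent draws it to the nearer end; about 5 N carries it past the middle.
- knob (a point): Centre of the red round knob, a cylinder 32 mm in diameter and 22 mm long, axis level along the fixture's y, 36 mm above the bench, on the end of a steel stem 12 mm in diameter. When home, 30 mm of bare stem lie between the housing and the knob. Only the bench is beneath the knob.
- block: Loose brass forming block, 60 mm long (x) x 24 mm (y) x 22 mm high (z), three dark grooves across its top, about 0.2 kg. Origin at the centre of its underside. It stands lengthwise in the channel, on the open (-x) side of the bolt, its top 14 mm above the rails. Against the end stop its origin is at x = 50 mm of the fixture; the bolt then passes 3 mm behind it.
- bottle: Bystander: closed amber glass bottle, 36 mm in diameter, 70 mm tall, origin at the centre of its underside.
- driver: Bystander: green-handled screwdriver 150 mm long, lying on the bench along its x axis.
- collar: Bystander: steel collar, 52 mm outside, 28 mm inside, 22 mm high, origin at the centre of its underside.
Not all that is in view belongs to the job. There is more than one size of the block; the one meant has the size given above.

How it is judged:
By the outcome, as a careful person would: the job done as asked, in the order asked, and still so for the second after the job is handed in, with the robot touching nothing.
It also fails if it takes over 51 s, if anything falls off the work surface, if the arm or the gripper's body presses on something with over 40 N, if the wrist force passes 120 N, or if a joint passes its speed limit or range.

ROBOT

A 6-joint arm with a two-finger parallel gripper is mounted at the origin on the work surface. World frame = base frame: x ahead of the robot, y to its left, z up, the work surface at z = 0. Lengths are in m, angles in rad, forces in N, time in s.
With the tool pointing down it reaches from about 0.275 to 0.875 m from the base axis. Payload 12.5 kg.
Tool frame: the origin (TCP) lies where the fingers leave the gripper's body, on its centre line; the fingertips stand 73 mm ahead of it and the grasp point (between the pads) lies 54 mm ahead of it; z points along the fingers, y is the line along which they close (so a half turn about z gives the same grasp; the last joint's range is limited). The gripper opens to 85 mm and grips with 20 to 120 N. Pads are 22 mm wide; open, the fingers measure 114 mm over their backs; the gripper's body (76 mm by 85 mm) begins 54 mm behind the grasp point. The pads swing forward as they close: fully open they stand 13 mm farther back than shut.
Start: joints at [-1.4, 0.351, 1.652, -0, 1.139, -0.085], TCP at [0.139, -0.532, 0.304] pointing down, gripper open.
Joint ranges: [-2.75, 2.75], [-0.79, 2.1], [0.01, 2.65], [-1.57, 4.71], [0.07, 3.14], [-2.87, 2.87]. Speed limits (rad/s): [2.22, 2.22, 2.79, 3.14, 3.14, 3.14].

INTERFACE

Orientations are given as a unit quaternion [x, y, z, w].
In Python, from workcell import env, cams, ticket, finder gives the robot as it stands.
- The arm moves only by the tool apply_moves, never from a script. Its argument "targets" is a list of rows, each a list of 7 numbers: the closure, from 0 (fully open) to 1 (shut), then the shift along the world's x, y, z in cm, then the turn, a rotation vector about the world's x, y, z in degrees. A call has 1 to 5 rows; each row is the pose to reach, as a shift and turn from the pose commanded when the call began; what a row does not reach only later rows make up. A row lasts 1/12 s, in which the tool goes at most 41.7 mm and 7.16 degrees, less where a joint would pass 70% of its speed; a pose out of reach is approached as far as the arm can. A call with a gripper value outside its range is refused whole. The fingers move at their own pace and stop on an object; "squeeze" is the grip in N (left out, the last holds). Time passes only in rows, so rows that repeat a pose let the fingers close. It gives the time, the measured TCP pose, the force, the opening and the grip force at its end, in the units of the state.
- env.read_state(): the state, without advancing time (a new reading comes with each control period).
- cams.capture(name): name is "side" or "top"; returns a dict with "frame" (420x560x3 uint8, red, green, blue), "depth" (420x560 float32, m along the optical axis (not along the pixel's ray), 0 where there is no reading), "fovy" (degrees; the focal length in pixels is half the picture's height over the tangent of half this angle, whatever the lens; pixels are square), "cx", "cy" (the principal point, pixels), "pose" (4x4, takes a point from camera to world coordinates). Camera axes: x right, y up, looking along -z (the intrinsics and any distortion apply to the point x, -y, -z); pixel columns grow to the right and rows downward; lengths in m; the calibration is good to about 2 mm. A picture is of the moment at which its call begins.
- ticket.close_job(): hands the job in; it is judged then, once.
Trained networks look in a picture, given as the dict that the camera call returned (one of the last four; its "shot" number tells which), for a name from the list of things; names that differ only in an ending like _2 or _b are one class to them, and where a whole thing is asked for, a point or a joint stands for the part that bears it (a point fixed in the world has none). Each returns a list of dicts, best first, with "score" (0 to 1); they miss things now and then, are a little off and sometimes report something else, mostly with a low value. They report only what shows in the picture. A call takes as long as a camera call. They do not tell look-alikes from the thing itself.
- finder.search_frame(picture, label): "xyz" ([x, y, z] in m, in world coordinates, good to about 4 mm: the middle of the surface that is visible of it).
The state is a dict: "time": time; "joint_pos": joint angles; "joint_vel": joint speeds; "joint_torque": joint torques, N m; "position": TCP position; "eef_rot": TCP orientation; "contact_force": force on the tool from outside, world axes, zero at the start; "moment": the same for the moment, N m; "grip_width": finger opening in m; "gripper_force": force on a finger pad.
Only numpy, scipy, OpenCV 4.12 (cv2) and the standard library are available. Lean on these libraries where they do the work, as an engineer would, in place of code of your own. Each camera call takes 0.05 s, during which the arm holds its last target. There are 200 camera calls.

## Working session

There is one attempt and no reset: what is moved stays moved. The work goes in short steps, Python scripts to look and compute and a tool call to move; the robot and the scene stay as the last step left them, time stands still between calls to the robot, and variables do not carry over. Pictures are saved under pics/ and viewed, at most 10 in all, crops included, and the job is handed in when it is done.

Besides the shell and the picture viewer there is one more tool, called after ">>>" in YAML: its name, and indented under it one key for each argument. apply_moves: Moves the arm, as the interface text tells. Its arguments: {"type":"object","properties":{"targets":{"type":"array"},"squeeze":{"type":"number"}},"required":["targets"]}

```bash
mkdir -p pics
cat > h.py <<'E'
from workcell import env, cams, ticket, finder
import numpy as np, cv2
def snap(n,f=None):
    p=cams.capture(n)
    if f: cv2.imwrite('pics/'+f,p['frame'][:,:,::-1])
    return p
def world(p,u,v):
    f=p['frame'].shape[0]/2/np.tan(np.radians(p['fovy'])/2)
    d=p['depth'][int(v),int(u)]
    return (p['pose']@[(u-p['cx'])/f*d,-(v-p['cy'])/f*d,-d,1])[:3]
E
python3 - <<'E'
from h import *
for n in('top','side'):
    p=snap(n,n+'1.png')
    print({k:v for k,v in p.items() if k not in('frame','depth','pose')},p['pose'][:3,3])
    for l in('fixture','knob','stop','block','bottle','driver','collar'):
        try: print(l,[(np.round(r['xyz'],3).tolist(),round(r['score'],2)) for r in finder.search_frame(p,l)][:4])
        except Exception as e: print(l,e)
print(env.read_state())
E
```

```text
{'fovy': 43.20625698253863, 'cx': 281.98035093625145, 'cy': 210.28743264421976, 'shot': 1} [0.50748024 0.04238301 0.94352841]
fixture [([0.538, 0.109, 0.024], 0.71)]
knob [([0.544, 0.041, 0.04], 0.65)]
stop []
block [([0.419, 0.243, 0.019], 0.67), ([0.495, 0.136, 0.045], 0.56)]
bottle [([0.694, 0.009, 0.05], 0.88)]
driver [([0.519, 0.3, 0.023], 0.89)]
collar [([0.716, 0.164, 0.021], 0.81), ([0.55, 0.043, 0.044], 0.74)]
{'fovy': 53.420288428921914, 'cx': 282.192469271228, 'cy': 204.0479712235008, 'shot': 2} [0.38378616 0.51747662 0.52353226]
fixture [([0.53, 0.131, 0.025], 0.77)]
knob [([0.545, 0.04, 0.039], 0.77)]
stop [([0.534, 0.129, 0.023], 0.83)]
block [([0.483, 0.145, 0.046], 0.98), ([0.413, 0.243, 0.02], 0.75)]
bottle [([0.69, 0.008, 0.042], 0.61), ([0.532, 0.13, 0.02], 0.61), ([0.547, 0.042, 0.042], 0.32)]
driver [([0.52, 0.31, 0.023], 0.69)]
collar [([0.714, 0.17, 0.02], 0.82)]
{'time': 0.8, 'joint_pos': array([-1.39958801e+00,  3.50684314e-01,  1.65185815e+00,  7.71192552e-06,
        1.13908567e+00, -8.46205645e-02]), 'joint_vel': array([ 0.00070136, -0.00010963,  0.00015085, -0.00031557, -0.00013184,
       -0.00143516]), 'joint_torque': array([-8.32735914e-04, -5.06001735e+01, -2.91641933e+01, -7.52366395e-05,
        6.74406238e-04,  1.46732708e-05]), 'position': array([ 0.13918513, -0.53206071,  0.30387602]), 'eef_rot': array([ 9.91830302e-01,  1.27564303e-01,  2.73099330e-06, -1.78769395e-05]), 'contact_force': array([ 0.56565583, -0.15262307,  0.69463442]), 'moment': array([-0.0022131 ,  0.00037767,  0.01057898]), 'gripper_force': 0.0, 'grip_width': 0.08539146258239837}
```

View pics/top1.png

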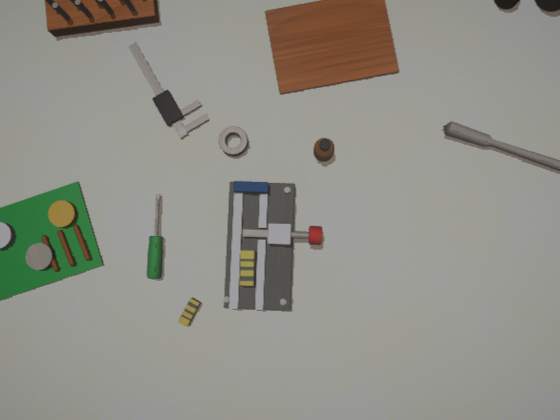

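View pics/side1.png

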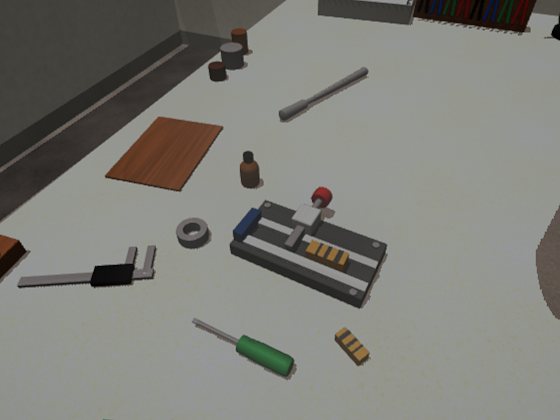

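Top view: the block could be the brass piece in the channel (247,268) or the smaller loose one (190,312). I choose the one in the channel. Knob (315,235), housing (279,234), blue stop (250,187), bottle (324,150), collar (233,140), driver (155,240).

Run:
```python
from h import *
p=snap('top')
fr=p['frame'];hsv=cv2.cvtColor(fr,cv2.COLOR_RGB2HSV)
cv2.imwrite('pics/crop.png',cv2.resize(fr[170:320,170:340,::-1],None,fx=4,fy=4,interpolation=cv2.INTER_CUBIC)[:600,:680])
def pts(m,box,zmin,zmax):
    P=[]
    u0,u1,v0,v1=box
    for v in range(v0,v1):
        for u in range(u0,u1):
            if m[v,u]:
                w=world(p,u,v)
                if zmin<w[2]<zmax:P.append(w)
    return np.array(P)
H,S,V=[hsv[...,i].astype(int) for i in range(3)]
def rep(n,P):
    r=cv2.minAreaRect((P[:,:2]*1000).astype(np.float32)); print(n,len(P),'rect',np.round(r[0],1),np.round(r[1],1),round(r[2],2),'z',np.round(np.median(P[:,2]),4), 'ext',P.min(0).round(4),P.max(0).round(4))
al=np.ones_like(H,bool)
rep('stop',pts((H>100)&(H<130)&(S>100),(225,280,175,200),.02,.06))
rep('knob',pts(((H<8)|(H>172))&(S>120),(300,330,215,255),.015,.07))
rep('block',pts(al,(236,262,246,295),.040,.06))
rep('small',pts(al,(172,208,290,330),.008,.06))
rep('housing',pts(al,(262,296,215,250),.047,.06))
rep('plate',pts(al,(215,300,172,320),.015,.03))
```

```text
stop 312 rect [630.5 129.9] [57.5 16.4] 87.57 z 0.0463 ext [0.6213 0.1012 0.0414] [0.6393 0.1583 0.0503]
knob 209 rect [544.5  22. ] [20.5 27.4] 88.85 z 0.0487 ext [0.5307 0.0116 0.0386] [0.5583 0.0325 0.0544]
block 519 rect [492.6 140.1] [24.1 58.9] 88.55 z 0.0463 ext [0.4631 0.1276 0.0404] [0.5224 0.1527 0.0508]
small 302 rect [417.5 245.9] [18.4 47.2] 60.14 z 0.0166 ext [0.3935 0.2273 0.008 ] [0.4416 0.2637 0.0208]
housing 503 rect [548.4  83.6] [39.  35.6] 88.35 z 0.051 ext [0.5302 0.0637 0.047 ] [0.5665 0.1034 0.0562]
plate 4904 rect [530.7 119.7] [115.5 220.3] 86.39 z 0.0245 ext [0.418  0.0555 0.015 ] [0.6428 0.1829 0.03  ]
```

View pics/crop.png

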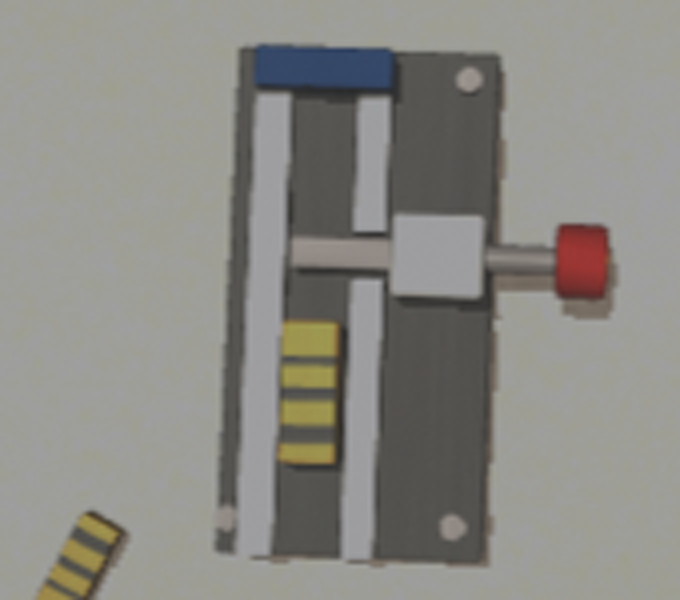

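Crop confirms it: the chosen block has four brass fields and three grooves, measures 59x24 mm, and lies in the channel below the bolt (crop 308,392). The small one measures 47x18 mm. The fixture origin is about (0.5416, 0.136) with yaw about -3.4°. Moving above the knob.

>>> apply_moves:
  targets:
    - [0,12,16.5,-1,0,0,34]
    - [0,12,16.5,-1,0,0,34]
    - [0,12,16.5,-1,0,0,34]
    - [0,12,16.5,-1,0,0,34]
    - [0,12,16.5,-1,0,0,34]
  squeeze: 60

```text
time: 1.27
position: [0.2599, -0.3651, 0.2939]
eef_rot: [0.91, 0.415, 0.0, 0.0]
contact_force: [1.1, -0.7, 0.4]
grip_width: 0.0854
gripper_force: 0.0
```

>>> apply_moves:
  targets:
    - [0,12,16.5,-1,0,0,34]
    - [0,12,16.5,-1,0,0,34]
    - [0,12,16.5,-1,0,0,34]
    - [0,12,16.5,-1,0,0,34]
    - [0,12,16.5,-1,0,0,34]

```text
time: 1.68
position: [0.3801, -0.2, 0.2841]
eef_rot: [0.749, 0.663, 0.0, 0.0]
contact_force: [0.0, -0.5, 0.6]
grip_width: 0.0857
gripper_force: 0.0
```

>>> apply_moves:
  targets:
    - [0,12,16.5,-3,0,0,3.9]
    - [0,12,16.5,-3,0,0,3.9]
    - [0,12,16.5,-3,0,0,3.9]
    - [0,12,16.5,-3,0,0,3.9]
    - [0,12,16.5,-3,0,0,3.9]

```text
time: 2.1
position: [0.5002, -0.0349, 0.2537]
eef_rot: [0.728, 0.686, 0.0, 0.0]
contact_force: [0.2, -1.2, 0.7]
grip_width: 0.0855
gripper_force: 0.0
```

>>> apply_moves:
  targets:
    - [0,4.6,5.9,-2,0,0,0]
    - [0,4.6,5.9,-6,0,0,0]
    - [0,4.6,5.9,-8,0,0,0]
    - [0,4.6,5.9,-8,0,0,0]
    - [0,4.6,5.9,-8,0,0,0]

```text
time: 2.52
position: [0.5445, 0.0222, 0.1729]
eef_rot: [0.728, 0.686, -0.001, -0.001]
contact_force: [-0.1, -0.3, 1.5]
grip_width: 0.0855
gripper_force: 0.0
```

>>> apply_moves:
  targets:
    - [0,0.05,0,-3,0,0,0]
    - [0,0.05,0,-6,0,0,0]
    - [0,0.05,0,-8.2,0,0,0]
    - [0,0.05,0,-8.2,0,0,0]
    - [0,0.05,0,-8.2,0,0,0]

```text
time: 2.93
position: [0.5461, 0.0211, 0.0935]
eef_rot: [0.728, 0.685, 0.0, 0.0]
contact_force: [1.0, -0.1, 0.4]
grip_width: 0.085
gripper_force: 0.0
```

>>> apply_moves:
  targets:
    - [0.8,0,0,0,0,0,0]
    - [0.8,0,0,0,0,0,0]
    - [0.8,0,0,0,0,0,0]
    - [0.8,0,0,0,0,0,0]
    - [0.8,0,0,0,0,0,0]

```text
time: 3.35
position: [0.545, 0.0219, 0.0929]
eef_rot: [0.728, 0.686, -0.001, -0.001]
contact_force: [-8.5, -0.4, 24.5]
grip_width: 0.0303
gripper_force: 57.2
```

>>> apply_moves:
  targets:
    - [0.8,0,0,0,0,0,0]
    - [0.8,0,0,0,0,0,0]
    - [0.8,0,0,0,0,0,0]
    - [0.8,0,0,0,0,0,0]

```text
time: 3.68
position: [0.545, 0.0219, 0.0931]
eef_rot: [0.728, 0.686, -0.001, -0.001]
contact_force: [-9.9, -0.8, 18.4]
grip_width: 0.0301
gripper_force: 57.8
```

>>> apply_moves:
  targets:
    - [0.8,-0.05,-0.8,0,0,0,0]
    - [0.8,-0.1,-1.6,0,0,0,0]
    - [0.8,-0.15,-2.4,0,0,0,0]
    - [0.8,-0.2,-3.2,0,0,0,0]
    - [0.8,-0.24,-4.0,0,0,0,0]

```text
time: 4.1
position: [0.5425, -0.0184, 0.0931]
eef_rot: [0.728, 0.686, -0.001, -0.001]
contact_force: [-7.5, 28.5, 18.6]
grip_width: 0.03
gripper_force: 58.0
```

>>> apply_moves:
  targets:
    - [0.8,0,-0.1,0,0,0,0]
    - [0.8,0,-0.2,0,0,0,0]
    - [0.8,0,-0.2,0,0,0,0]

```text
time: 4.35
position: [0.5425, -0.0184, 0.0931]
eef_rot: [0.728, 0.685, 0.0, -0.002]
contact_force: [-8.5, 16.8, 18.9]
grip_width: 0.0301
gripper_force: 58.1
```

Run:
```python
from h import *
p=snap('side')
cv2.imwrite('pics/s2.png',cv2.resize(p['frame'][150:310,210:410,::-1],None,fx=3,fy=3))
```

```text
(no output)
```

View pics/s2.png

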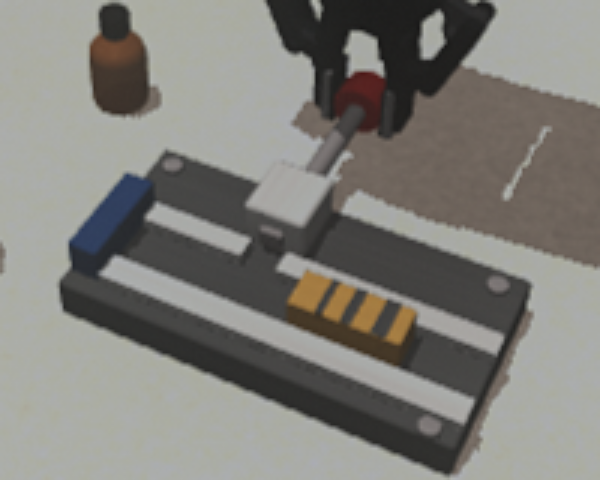

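The side crop shows the bolt withdrawn into the housing (270,238), the channel clear, and the knob out in the fingers (362,100). Next I release, lift and go behind the block.

>>> apply_moves:
  targets:
    - [0,0,0.2,0,0,0,0]
    - [0,0,0.2,0,0,0,0]
    - [0,0,0.2,0,0,0,0]
    - [0,0,0.2,0,0,0,0]
    - [0,0,0.2,0,0,0,0]

```text
time: 4.82
position: [0.5434, -0.0183, 0.0919]
eef_rot: [0.728, 0.685, 0.0, 0.0]
contact_force: [-0.5, -0.1, 0.3]
grip_width: 0.0853
gripper_force: 0.0
```

>>> apply_moves:
  targets:
    - [0,0,0,3,0,0,0]
    - [0,0,0,6,0,0,0]
    - [0,0,0,9,0,0,0]
    - [0,0,0,9,0,0,0]

```text
time: 5.15
position: [0.5454, -0.0185, 0.187]
eef_rot: [0.728, 0.685, 0.002, 0.003]
contact_force: [0.8, -0.2, 0.1]
grip_width: 0.0851
gripper_force: 0.0
```

>>> apply_moves:
  targets:
    - [1,-10.8,16,0,0,0,0]
    - [1,-10.8,16,0,0,0,0]
    - [1,-10.8,16,0,0,0,0]
    - [1,-10.8,16,0,0,0,0]
    - [1,-10.8,16,0,0,0,0]

```text
time: 5.57
position: [0.433, 0.1438, 0.1816]
eef_rot: [0.728, 0.686, -0.0, -0.0]
contact_force: [0.6, -1.0, -0.3]
grip_width: 0.0255
gripper_force: 0.0
```

>>> apply_moves:
  targets:
    - [1,0,0,0,0,0,0]
    - [1,0,0,0,0,0,0]
    - [1,0,0,0,0,0,0]

```text
time: 5.82
position: [0.4358, 0.1416, 0.1818]
eef_rot: [0.728, 0.686, 0.0, 0.0]
contact_force: [0.2, 0.9, -0.4]
grip_width: -0.0002
gripper_force: 0.0
```

>>> apply_moves:
  targets:
    - [1,-0.2,0,-3,0,0,0]
    - [1,-0.2,0,-6,0,0,0]
    - [1,-0.2,0,-7.2,0,0,0]
    - [1,-0.2,0,-7.2,0,0,0]

```text
time: 6.15
position: [0.4328, 0.1406, 0.1075]
eef_rot: [0.729, 0.685, -0.002, -0.001]
contact_force: [0.5, 0.3, -0.8]
grip_width: 0.0002
gripper_force: 0.0
```

Run:
```python
from h import *
print(env.read_state()['position'])
p=snap('side')
cv2.imwrite('pics/s3.png',cv2.resize(p['frame'][150:310,210:410,::-1],None,fx=3,fy=3))
```

```text
[0.43282133 0.14060606 0.10745415]
```

View pics/s3.png

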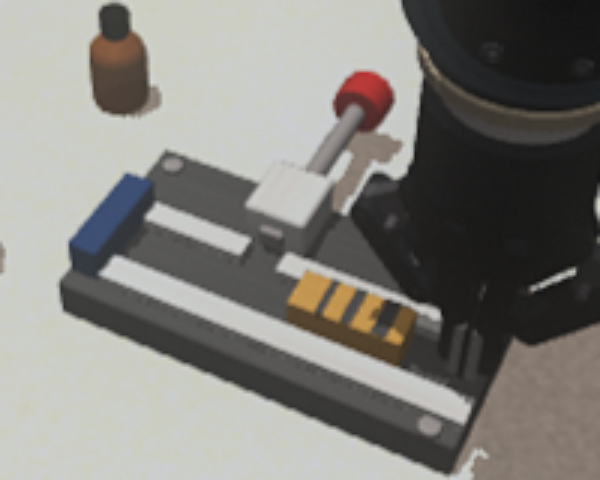

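The side crop shows shut fingers (465,345) just behind the block's rear face (410,335), above the rails, with the knob out. Now I push along the channel.

>>> apply_moves:
  targets:
    - [1,1.2,-0.07,0.1,0,0,0]
    - [1,2.4,-0.14,0.1,0,0,0]
    - [1,3.6,-0.21,0.1,0,0,0]
    - [1,4.8,-0.29,0.1,0,0,0]
    - [1,6.0,-0.36,0.1,0,0,0]

```text
time: 6.62
position: [0.4948, 0.1377, 0.1123]
eef_rot: [0.728, 0.685, 0.001, 0.001]
contact_force: [-0.4, -0.2, 0.4]
grip_width: 0.0001
gripper_force: 0.2
```

>>> apply_moves:
  targets:
    - [1,0.8,-0.05,0,0,0,0]
    - [1,1.6,-0.1,0,0,0,0]
    - [1,2.4,-0.14,0,0,0,0]
    - [1,3.2,-0.19,0,0,0,0]
    - [1,4.0,-0.24,0,0,0,0]

```text
time: 7.03
position: [0.534, 0.1358, 0.1111]
eef_rot: [0.728, 0.686, 0.0, 0.0]
contact_force: [-1.3, -0.7, -0.7]
grip_width: 0.0
gripper_force: 0.3
```

>>> apply_moves:
  targets:
    - [1,0.3,-0.02,0,0,0,0]
    - [1,0.6,-0.04,0,0,0,0]
    - [1,0.9,-0.05,0,0,0,0]
    - [1,1.0,-0.06,0,0,0,0]
    - [1,1.0,-0.06,0,0,0,0]

```text
time: 7.45
position: [0.5433, 0.1353, 0.1108]
eef_rot: [0.728, 0.686, -0.0, -0.0]
contact_force: [0.1, -0.3, 0.4]
grip_width: 0.0001
gripper_force: 0.0
```

Now small steps until contact with the stop shows in the force.

>>> apply_moves:
  targets:
    - [1,0.15,-0.01,0,0,0,0]
    - [1,0.3,-0.02,0,0,0,0]
    - [1,0.45,-0.03,0,0,0,0]
    - [1,0.6,-0.04,0,0,0,0]
    - [1,0.6,-0.04,0,0,0,0]

```text
time: 7.87
position: [0.5494, 0.1349, 0.1109]
eef_rot: [0.728, 0.686, -0.0, -0.0]
contact_force: [0.3, -0.2, 0.0]
grip_width: -0.0005
gripper_force: 0.2
```

Run:
```python
from h import *
p=snap('side')
cv2.imwrite('pics/s4.png',cv2.resize(p['frame'][150:310,210:410,::-1],None,fx=3,fy=3))
```

```text
(no output)
```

View pics/s4.png

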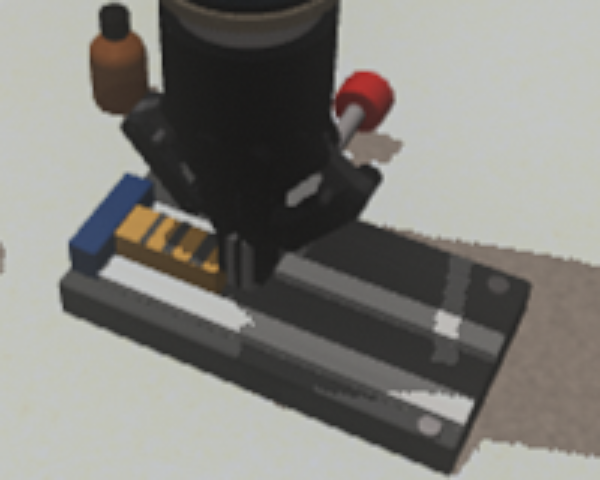

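The side crop shows the block (165,245) a few mm short of the blue stop (105,245). Continuing.

>>> apply_moves:
  targets:
    - [1,0.1,-0.005,0,0,0,0]
    - [1,0.2,-0.01,0,0,0,0]
    - [1,0.3,-0.02,0,0,0,0]
    - [1,0.3,-0.02,0,0,0,0]

```text
time: 8.25
position: [0.5504, 0.1349, 0.1106]
eef_rot: [0.728, 0.686, -0.002, -0.002]
contact_force: [-12.3, 1.5, 8.8]
grip_width: 0.0002
gripper_force: 7.4
```

>>> apply_moves:
  targets:
    - [1,0.1,-0.005,0,0,0,0]
    - [1,0.2,-0.01,0,0,0,0]
    - [1,0.2,-0.01,0,0,0,0]

```text
time: 8.5
position: [0.551, 0.1349, 0.1105]
eef_rot: [0.728, 0.686, -0.004, -0.003]
contact_force: [-21.8, 2.7, 15.3]
grip_width: -0.0003
gripper_force: 12.8
```

Contact: the position stalled at x=0.5504 and force rose to 22 N. Backing off, lifting and going outside the knob.

>>> apply_moves:
  targets:
    - [1,-1.0,0.06,0,0,0,0]
    - [1,-2.0,0.12,0,0,0,0]
    - [1,-2.0,0.12,3,0,0,0]
    - [1,-2.0,0.12,6,0,0,0]
    - [1,-2.0,0.12,8,0,0,0]

```text
time: 8.92
position: [0.5348, 0.1359, 0.1933]
eef_rot: [0.728, 0.686, 0.001, 0.001]
contact_force: [0.5, 0.5, 0.1]
grip_width: 0.0001
gripper_force: 0.0
```

>>> apply_moves:
  targets:
    - [1,0.7,-19.6,0.5,0,0,0]
    - [1,0.7,-19.6,0.5,0,0,0]
    - [1,0.7,-19.6,0.5,0,0,0]
    - [1,0.7,-19.6,0.5,0,0,0]
    - [1,0.7,-19.6,0.5,0,0,0]

```text
time: 9.33
position: [0.5413, -0.0632, 0.1963]
eef_rot: [0.728, 0.685, 0.0, 0.001]
contact_force: [0.1, -0.2, -0.3]
grip_width: -0.0001
gripper_force: 0.0
```

Run:
```python
from h import *
print(env.read_state()['position'])
p=snap('side')
cv2.imwrite('pics/s5.png',cv2.resize(p['frame'][150:310,210:410,::-1],None,fx=3,fy=3))
```

```text
[ 0.5412756  -0.06319263  0.19627624]
```

View pics/s5.png

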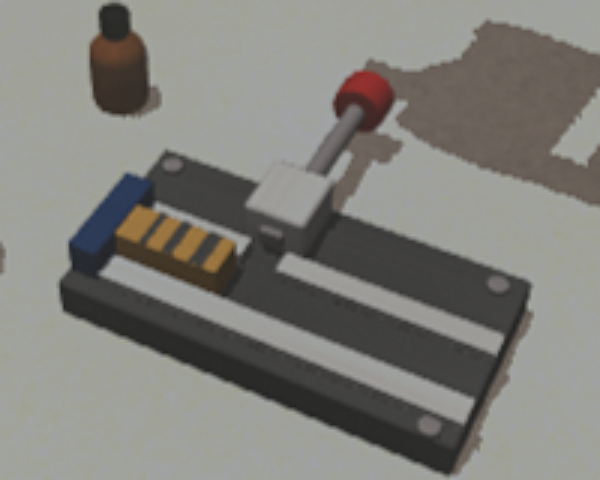

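The side crop shows the block (175,245) up against the blue stop (110,225), and the bolt mouth (270,238) clear behind it. Checking the gap from above.

Run:
```python
from h import *
p=snap('top')
fr=p['frame']
cv2.imwrite('pics/t6.png',cv2.resize(fr[170:320,190:340,::-1],None,fx=4,fy=4,interpolation=cv2.INTER_CUBIC))
```

```text
(no output)
```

View pics/t6.png

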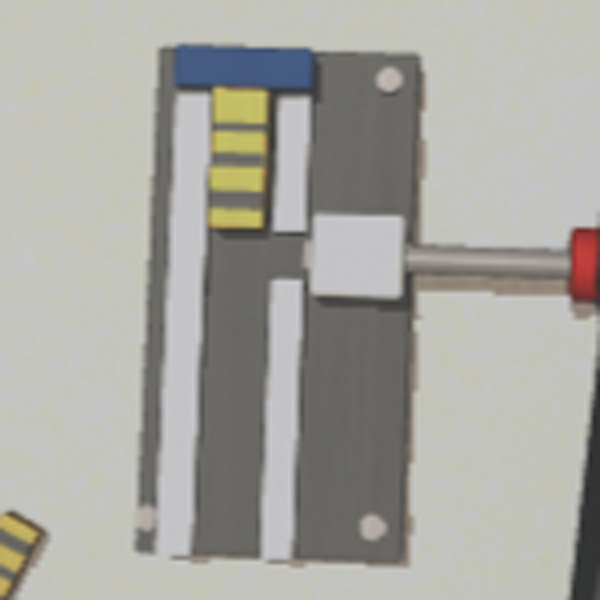

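The top crop shows the block (238,160) flush with the stop (245,68), and the bolt retracted (308,256). Lowering, then pushing the knob.

>>> apply_moves:
  targets:
    - [1,0,0,-4,0,0,0]
    - [1,0,0,-8,0,0,0]
    - [1,0,0,-10.1,0,0,0]
    - [1,0,0,-10.1,0,0,0]

```text
time: 9.77
position: [0.5392, -0.0593, 0.0909]
eef_rot: [0.728, 0.686, -0.002, -0.003]
contact_force: [-1.1, 0.5, 0.7]
grip_width: 0.0002
gripper_force: 0.0
```

>>> apply_moves:
  targets:
    - [1,0.05,0.8,0,0,0,0]
    - [1,0.1,1.6,0,0,0,0]
    - [1,0.15,2.4,0,0,0,0]
    - [1,0.2,3.2,0,0,0,0]
    - [1,0.24,4.0,0,0,0,0]

```text
time: 10.18
position: [0.5446, -0.0193, 0.0965]
eef_rot: [0.728, 0.686, 0.001, 0.001]
contact_force: [0.4, -1.7, -0.2]
grip_width: 0.0003
gripper_force: 0.4
```

>>> apply_moves:
  targets:
    - [1,0.03,0.5,0,0,0,0]
    - [1,0.06,1.0,0,0,0,0]
    - [1,0.09,1.5,0,0,0,0]
    - [1,0.12,1.9,0,0,0,0]
    - [1,0.12,1.9,0,0,0,0]

```text
time: 10.6
position: [0.5449, -0.0011, 0.095]
eef_rot: [0.728, 0.686, -0.0, 0.0]
contact_force: [0.2, -1.2, 0.4]
grip_width: 0.0002
gripper_force: 0.8
```

>>> apply_moves:
  targets:
    - [1,0.01,0.1,0,0,0,0]
    - [1,0.01,0.2,0,0,0,0]
    - [1,0.02,0.3,0,0,0,0]
    - [1,0.02,0.3,0,0,0,0]

```text
time: 10.93
position: [0.545, -0.0006, 0.095]
eef_rot: [0.728, 0.686, -0.001, 0.001]
contact_force: [-2.1, -26.1, 2.2]
grip_width: 0.0
gripper_force: 13.1
```

The knob hit its hard stop at home (26 N, at the expected y). Backing away, lifting and checking.

>>> apply_moves:
  targets:
    - [1,-0.1,-1.5,0,0,0,0]
    - [1,-0.2,-3,0,0,0,0]
    - [1,-0.3,-5,2,0,0,0]
    - [1,-0.3,-7,6,0,0,0]
    - [1,-0.3,-9,9,0,0,0]

```text
time: 11.35
position: [0.5416, -0.0886, 0.1858]
eef_rot: [0.728, 0.686, -0.0, -0.001]
contact_force: [0.9, 0.1, 0.5]
grip_width: 0.0001
gripper_force: 0.0
```

Run:
```python
from h import *
fr=snap('top')['frame']
cv2.imwrite('pics/t7.png',cv2.resize(fr[110:310,140:340,::-1],None,fx=3,fy=3,interpolation=cv2.INTER_CUBIC))
```

```text
(no output)
```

View pics/t7.png

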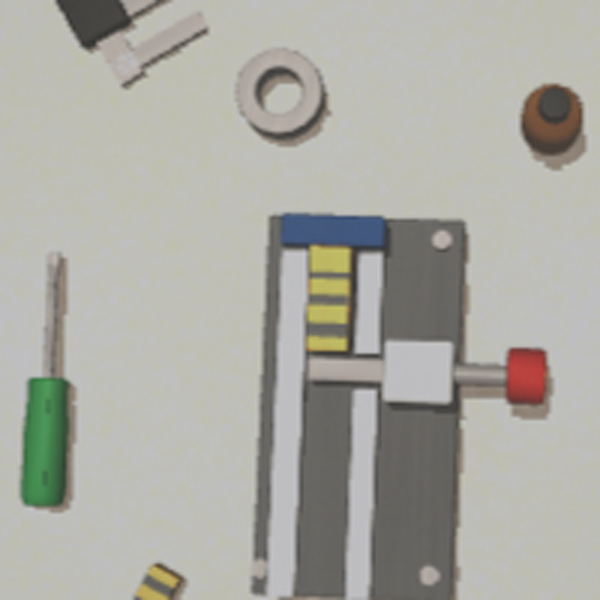

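The top crop shows the bolt (345,370) home across the channel behind the block (330,298). The block is flush with the stop (332,231), the knob (527,376) is home, and the bystanders haven't moved.

```bash
python3 -c "
from h import *
print(ticket.close_job())"
```

```text
the job is handed in; nothing more can be done
None
```

The job is done and handed in at about 11.4 s: knob pulled fully out, brass block slid against the blue stop, and knob pushed fully home with its bolt behind the block; the bottle, screwdriver and collar were not touched.

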